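# Load a sample bottle into the bench analyser

## Task

Load the analyser: push the front of its closed hatch down until the catch lets go, draw your hand clear at once and let the hatch spring fully open by itself without touching it again. Set the smallest amber bottle upright and gently, fully home in the well, then swing the hatch shut and press its front down until the catch holds it closed again. Push by feel, never with more than 20 N on the hatch, and do not disturb the other two bottles or the spoon.

Things in the scene. Friction and masses are not known exactly. Their poses are not given: they have to be found in the camera images.
- reader: white bench analyser, housing 230 (x) x 240 (y) x 70 mm high, fixed; origin at the centre of its underside, x from its front (display and four keys, facing the robot) to its rear. An aluminium sample stage, 130 x 112 mm, rises through its top. The stage's height is hand-set and NOT measured: its deck lies 4 to 16 mm above the housing's top. Heights 'above deck' go with it.
- well (a point): point on the vertical axis of the bottle well, level with the housing's top (not the deck), axes as the reader's. The well is a round hole in the deck, 37 mm wide with a 2 mm chamfer, 28 mm deep to a rubber seat, under the closed hatch. Black ribs 8 mm high stand on the deck 45 mm to either side of the axis and 48 mm behind it.
- press_pad (a point): point straight below the closed hatch's black rubber press pad, 24 (x) x 50 mm, level with the housing's top; 34 mm before the well axis. The pad itself is on the hatch's top, 55 mm above deck when shut. Press it 4 mm down or more (4 to 5 N; then a solid stop at 5 mm) and let go: from shut it springs open; swung down from open it catches and rises 5 mm to shut.
- hinge (a point): point below the middle of the hatch's hinge line, level with the housing's top, 56 mm behind the well axis; the hinge line runs along the reader's y, 10 mm above deck. The fully open hatch stands up to 116 mm above deck and 65 mm behind the hinge line
- hatch (a joint): grey hollow hood over the well, 112 x 104 x 48 mm high, 3 mm walls; shut, it reaches from 52 mm before the well axis to 60 mm behind. Angle in rad: 0 latched shut, 1.75 fully open (leaning back past upright), -0.05 pressed to its stop. A damped spring opens it in about 1 s, the front edge moving up and back; pushed on its top from behind it swings shut against 2 to 5 N.
- sample_bottle: the smallest amber bottle with a black cap and blank label, 34 mm diameter, 66 mm tall, about 70 g, standing on the bench; origin at the centre of its underside, z up
- tall_bottle: tall amber bottle, 46 mm diameter, 112 mm tall, a bystander; origin at the centre of its underside
- wide_jar: wide amber jar, 66 mm diameter, 80 mm tall, a bystander; origin at the centre of its underside
- spoon: steel sampling spoon 170 mm long, lying on the bench, a bystander
Mind the look-alikes: they are no part of the job. Leave any green or red look-alike of the sample_bottle alone.

How it is judged:
By the outcome, as a careful person would: the job done as asked, in the order asked, and still so for the second after the job is handed in, with the robot touching nothing.
It also fails if it takes over 64 s, if anything falls off the work surface, if the arm or the gripper's body presses on something with over 40 N, if the wrist force passes 120 N, or if a joint passes its speed limit or range.

## Robot

A 6-joint arm with a two-finger parallel gripper is mounted at the origin on the work surface. World frame = base frame: x ahead of the robot, y to its left, z up, the work surface at z = 0. Lengths are in m, angles in degrees, forces in N, time in s.
With the tool pointing down it reaches from about 0.35 to 0.875 m from the base axis. Payload 4.2 kg.
Tool frame: the origin (TCP) lies where the fingers leave the gripper's body, on its centre line; the fingertips stand 70 mm ahead of it and the grasp point (between the pads) lies 51 mm ahead of it; z points along the fingers, y is the direction in which the jaws open and shut (so a half turn about z gives the same grasp; the last joint's range is limited). The gripper opens to 87 mm and grips with 3 to 60 N. Pads are 19 mm wide; open, the fingers measure 117 mm over their backs; the gripper's body (75 mm by 190 mm) begins 51 mm behind the grasp point.
Start: joints at [90.447, 22.042, 0.453, 0, -68.411, -14.817], TCP at [0.155, 0.605, 0.292] pointing down, gripper open.
Joint ranges: [-179.83, 179.83], [-69.29, 118.12], [-61.27, 80.66], [-181.25, 117.63], [-171.15, -9.14], [-177.46, 177.46]. Speed limits (degrees/s): [159.86, 159.86, 180, 180, 180, 180].

## Interface

Orientations are given as a 3x3 rotation matrix whose columns are the frame's x, y, z axes.
In Python, from station import sense, capture, camera_model, finish_job gives the robot as it stands.
- The arm moves only by the shell command python3 -m inch 'ROWS'. ROWS is JSON, a list of rows, each an object with "hand": the closure, from 0 (fully open) to 1 (shut); "slide": the shift along the world's x, y, z in cm, a list of three; "yaw": the turn about the world's z in rad. A call has 1 to 10 rows; each row is the pose to reach, as a shift and turn from the pose commanded when the call began; what a row does not reach only later rows make up. A row lasts 1/8 s, in which the tool goes at most 62.5 mm and 10.7 degrees, less where a joint would pass 70% of its speed; a pose out of reach is approached as far as the arm can. A call with a gripper value outside its range is refused whole. The fingers move at their own pace and stop on an object; the grip force is fixed at half the most. Time passes only in rows, so rows that repeat a pose let the fingers close. It gives the time, the measured TCP pose, the force and the opening at its end, in the units of the state.
- sense(): the state, without advancing time (a new reading comes with each control period).
- capture(name): name is "scene" or "top" or "wrist"; returns the picture (420x560x3 uint8, blue, green, red); there is no depth.
- camera_model(name): a dict with "mtx" (3x3 intrinsics, pixels), "k1" (the pictures are not rectified: a ray, as slopes to the right and down, at radius r is drawn at 1 + k1 r^2 times it, then the intrinsics apply), "xyz" and "orientation" of the camera in the world; the wrist camera has in their place "tool_from_camera" (4x4, takes a point from camera to tool coordinates, whose origin is the TCP and whose axes are the flange's). Camera axes: x right, y up, looking along -z (the intrinsics and any distortion apply to the point x, -y, -z); pixel columns grow to the right and rows downward; lengths in m; the calibration is good to about 2 mm. A picture is of the moment at which its call begins: read the wrist's pose just before it. camera_model takes no time and is no camera call.
- finish_job(): hands the job in, once; it reports no verdict.
The state is a dict: "time_s": time; "joints": joint angles; "joint_velocities": joint speeds; "effort": joint torques, N m; "tcp_pos": TCP position; "ee_rot": TCP orientation; "wrist_force": force on the tool from outside, world axes, zero at the start; "moment": the same for the moment, N m; "gripper_width": opening from 0.0 (shut) to 1.0 (fully open).
Only numpy, scipy, OpenCV 4.12 (cv2) and the standard library are available. Lean on these libraries where they do the work, as an engineer would, in place of code of your own. Each camera call takes 0.05 s, during which the arm holds its last target. There are 200 camera calls.

## Working session

There is one attempt and no reset: what is moved stays moved. The work goes in short steps, Python scripts to look and compute and a shell command to move; the robot and the scene stay as the last step left them, time stands still between calls to the robot, and variables do not carry over. Pictures are saved under pics/ and viewed, about 8 in all and at most 12, crops included, and the job is handed in when it is done.

```bash
mkdir -p pics; ls; cat > h.py <<'E'
import numpy as np, cv2
from station import sense, capture, camera_model
def cam(name, s=None):
    m=camera_model(name)
    if name=='wrist':
        s=s or sense(); T=np.array(m['tool_from_camera']); R=np.array(s['ee_rot'])
        return m, R@T[:3,:3], R@T[:3,3]+np.array(s['tcp_pos'])
    return m, np.array(m['orientation']), np.array(m['xyz'])
def ray(c,u,v):
    m,R,p=c; K=np.array(m['mtx'])
    q=cv2.undistortPoints(np.array([[[u,v]]],float),K,np.array([m['k1'],0,0,0,0.]))[0,0]
    return p,R@np.array([q[0],-q[1],-1])
def onz(c,u,v,z):
    p,d=ray(c,u,v); return p+d*(z-p[2])/d[2]
def proj(c,X):
    m,R,p=c; q=R.T@(np.array(X)-p); a=np.array([q[0],-q[1]])/-q[2]; a*=1+m['k1']*(a@a)
    K=np.array(m['mtx']); return K[:2,:2]@a+K[:2,2]
def tri(c1,uv1,c2,uv2):
    p,d=ray(c1,*uv1);q,e=ray(c2,*uv2)
    t=np.linalg.lstsq(np.stack([d,-e],1),q-p,rcond=None)[0]
    a=p+d*t[0];b=q+e*t[1]; return (a+b)/2,np.linalg.norm(a-b)
E
python3 - <<'E'
from h import *
import pickle
for n in('scene','top'):
    im=capture(n); cv2.imwrite(f'pics/{n}0.png',im)
    c=cam(n); print(n,c[2],c[1].round(3).tolist(),c[0]['mtx'],c[0]['k1'])
print({k:v for k,v in sense().items()})
print(camera_model('wrist'))
a=cv2.imread('pics/scene0.png');b=cv2.imread('pics/top0.png')
E
```

```text
pics
scene [1.1732511  0.03385514 1.12019207] [[0.131, -0.842, 0.524], [0.991, 0.11, -0.072], [0.003, 0.529, 0.849]] [[540.86092366   0.         281.10088557]
 [  0.         540.86092366 217.55436305]
 [  0.           0.           1.        ]] -0.06766094266755923
top [0.33464856 0.13526371 0.98528605] [[-0.144, 0.968, -0.206], [-0.99, -0.141, 0.029], [-0.001, 0.208, 0.978]] [[489.76124518   0.         275.06413176]
 [  0.         489.76124518 208.04828543]
 [  0.           0.           1.        ]] -0.12634144657806654
{'time_s': 0.1, 'joints': array([ 9.04488280e+01,  2.20885749e+01,  3.87604499e-01, -2.42981694e-02,
       -6.84096806e+01, -1.48160247e+01]), 'joint_velocities': array([ 0.03896183, -0.14153542,  0.19685259,  0.08890344, -0.08061051,
        0.11222639]), 'effort': array([ 3.82592734e-04, -3.91692638e+01,  1.87932962e+01,  4.23185349e+00,
        1.33949745e-02, -7.17099101e-05]), 'tcp_pos': array([0.15497151, 0.60508043, 0.29124807]), 'ee_rot': array([[ 9.68686577e-01, -2.48286470e-01, -3.79188817e-04],
       [-2.48286734e-01, -9.68684653e-01, -1.93422302e-03],
       [ 1.12927018e-04,  1.96780343e-03, -9.99998057e-01]]), 'wrist_force': array([0.57189852, 0.33608736, 1.15861413]), 'moment': array([0.02509027, 0.05523662, 0.01605162]), 'gripper_width': 0.9984836292610102}
{'mtx': array([[290.09271473,   0.        , 280.7052954 ],
       [  0.        , 290.09271473, 212.43003805],
       [  0.        ,   0.        ,   1.        ]]), 'k1': -0.014592590799190503, 'tool_from_camera': array([[-6.95867324e-04,  9.65092217e-01,  2.61909389e-01,
         7.19375106e-02],
       [ 9.99999320e-01,  9.16765897e-04, -7.21229514e-04,
        -4.96511456e-04],
       [-9.36162587e-04,  2.61908709e-01, -9.65092199e-01,
        -9.23998323e-02],
       [ 0.00000000e+00,  0.00000000e+00,  0.00000000e+00,
         1.00000000e+00]])}
```

View pics/top0.png

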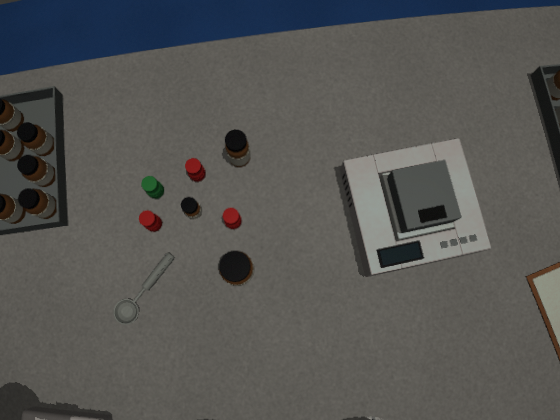

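View pics/scene0.png

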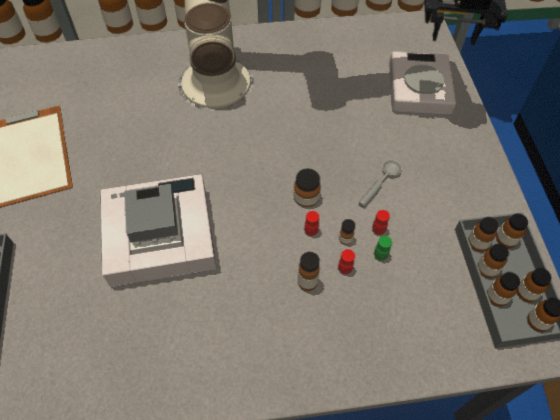

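Top view: sample bottle cap at about (190,207), surrounded by red/green look-alikes. The reader is around (417,207) with the pad at (432,214). The scene view agrees: bottle (347,230), reader (155,225).

```bash
python3 - <<'E'
from h import *
t=cv2.imread('pics/top0.png');s=cv2.imread('pics/scene0.png')
A=cv2.resize(t[125:285,330:500],None,fx=4,fy=4,interpolation=cv2.INTER_CUBIC)[:600,:]
B=cv2.resize(s[165:295,90:225],None,fx=4,fy=4,interpolation=cv2.INTER_CUBIC)
cv2.imwrite('pics/topc.png',cv2.resize(t[130:280,335:495],(640,600),interpolation=cv2.INTER_CUBIC))
cv2.imwrite('pics/scenec.png',cv2.resize(s[170:290,90:225],(675,600),interpolation=cv2.INTER_CUBIC))
ct,cs=cam('top'),cam('scene')
def blobs(im,m,c,z,a0=20):
    n,_,st,ce=cv2.connectedComponentsWithStats(m.astype(np.uint8))
    for i in range(1,n):
        if st[i,4]>a0: print(ce[i].round(1),st[i,2:],onz(c,*ce[i],z).round(4))
for im,c,nm in((t,ct,'top'),(s,cs,'scene')):
    h=cv2.cvtColor(im,cv2.COLOR_BGR2HSV)
    print(nm,'red');blobs(im,(h[...,1]>180)&((h[...,0]<5)|(h[...,0]>174))&(h[...,2]>90),c,.05)
    print('green');blobs(im,(h[...,1]>150)&(abs(h[...,0].astype(int)-65)<15)&(h[...,2]>50),c,.05)
    r=(slice(90,330),slice(100,300)) if nm=='top' else (slice(150,320),slice(280,420))
    m=np.zeros(im.shape[:2],bool);m[r]=(im.max(2)<45)[r]
    print('black');blobs(im,m,c,.066)
    # white
    m=(im.min(2)>140).astype(np.uint8)
    m=cv2.morphologyEx(m,cv2.MORPH_CLOSE,np.ones((5,5)))
    cn=[k for k in cv2.findContours(m,0,2)[0] if cv2.contourArea(k)>3000]
    for k in cn: 
        q=cv2.boxPoints(cv2.minAreaRect(k)); print('white',cv2.contourArea(k),[ (p.round(0).tolist(),onz(c,*p,.07).round(4)[:2].tolist()) for p in cv2.approxPolyDP(k,6,True)[:,0].astype(float)])
E
```

```text
top red
[192.5 165.4] [ 16  15 176] [0.6414 0.2583 0.05  ]
[230.4 215.6] [ 16  16 188] [0.5292 0.1958 0.05  ]
[146.4 217.9] [ 16  15 184] [0.5482 0.3602 0.05  ]
green
[148.9 183.3] [ 15  15 168] [0.6175 0.3491 0.05  ]
[155.7 190.8] [14 14 46] [0.6001 0.3367 0.05  ]
black
[235.5 140.9] [ 22  23 403] [0.6742 0.1661 0.066 ]
[235.6 155.3] [19  5 29] [0.6443 0.1697 0.066 ]
[154.6 188.5] [11 11 28] [0.6006 0.3351 0.066 ]
[159.5 193.4] [12 13 44] [0.5893 0.3263 0.066 ]
[188.9 205.3] [ 17  17 227] [0.5574 0.2718 0.066 ]
[234.4 266.1] [ 32  31 786] [0.4289 0.1996 0.066 ]
scene red
[311.7 222.2] [ 14  24 236] [0.5346 0.1937 0.05  ]
[380.9 221.2] [ 15  24 245] [0.5529 0.3541 0.05  ]
[346.4 260.6] [ 16  23 253] [0.6435 0.2542 0.05  ]
green
[384.6 241.5] [ 12  12 115] [0.6071 0.3501 0.05  ]
black
[307.4 180.3] [ 22  21 358] [0.4265 0.2001 0.066 ]
[347.8 226.3] [ 11  13 113] [0.5657 0.2712 0.066 ]
[309.5 262.1] [ 17  19 210] [0.6446 0.1701 0.066 ]
white 8910.0 [([200.0, 174.0], [0.3773, -0.0545]), ([100.0, 190.0], [0.393, -0.2938]), ([102.0, 274.0], [0.6177, -0.2796]), ([212.0, 256.0], [0.6041, -0.04])]
white 4517.5 [([56.0, 114.0], [0.1297, -0.4229]), ([0.0, 127.0], [0.1545, -0.5675]), ([0.0, 202.0], [0.3961, -0.5318]), ([67.0, 183.0], [0.3616, -0.3748])]
```

View pics/topc.png

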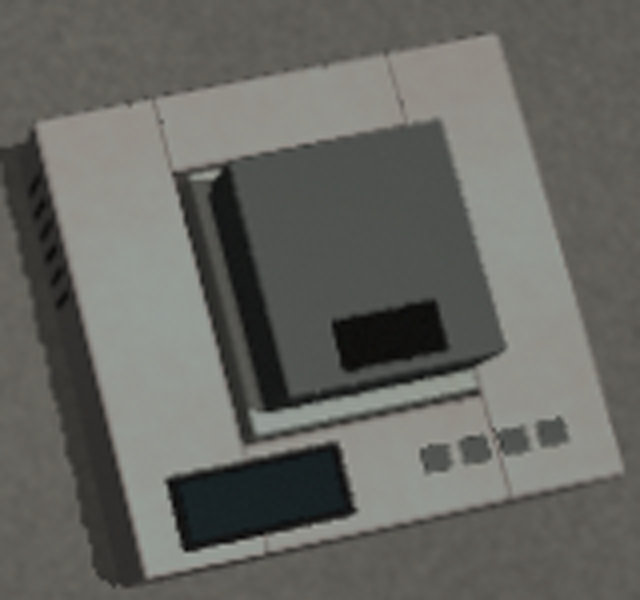

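View pics/scenec.png

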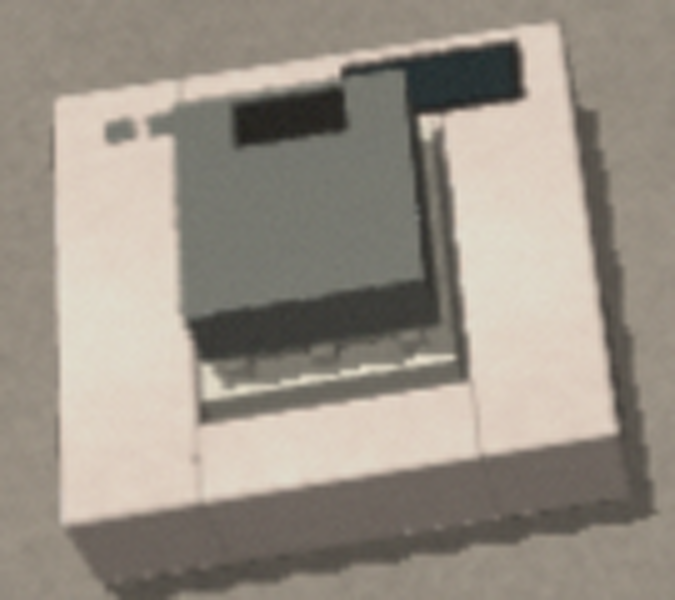

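Crops: reader corners, pad corners and hatch-top corners are clear in both views; I triangulate them.

```bash
cat > loc.py <<'E'
from h import *
ct,cs=cam('top'),cam('scene')
T=lambda x,y:((x+.5)/4-.5+335,(y+.5)/4-.5+130)
S=lambda x,y:((x+.5)/5-.5+90,(y+.5)/5-.5+170)
P={'reader RL RR FR FL':([(37,122),(497,34),(623,470),(145,578)],[(615,435),(64,523),(53,99),(558,22)]),
'pad RL RR FR FL':([(333,320),(436,300),(447,352),(345,371)],[(346,131),(237,146),(234,103),(344,88)]),
'hatch RL RR FR FL':([(228,163),(441,121),(505,350),(288,393)],[(422,281),(186,320),(177,106),(405,68)])}
for n,(a,b) in P.items():
    X=[tri(ct,T(*p),cs,S(*q)) for p,q in zip(a,b)]; Q=np.array([x[0] for x in X])
    print(n,Q.round(4).tolist(),'res',[round(x[1]*1e3,1) for x in X],'mean',Q.mean(0).round(4))
    f=(Q[2]+Q[3]-Q[0]-Q[1])/-2; l=(Q[0]+Q[3]-Q[1]-Q[2])/2
    print(' xlen',np.linalg.norm(f[:2]),'yaw',np.degrees(np.arctan2(f[1],f[0])),'ylen',np.linalg.norm(l[:2]),np.degrees(np.arctan2(-l[0],l[1])))
for n,a,b in(('sample',(188.9,205.3),(347.8,226.3)),('tall',(235.5,139.5),(309.5,258)),('jar',(234.4,266.1),(307.4,180.3))):
    print(n,tri(ct,a,cs,b))
E
python3 loc.py
```

```text
reader RL RR FR FL [[0.6038, -0.0393, 0.0665], [0.6171, -0.2796, 0.0678], [0.3911, -0.2928, 0.0692], [0.3765, -0.0515, 0.0683]] res [np.float64(0.6), np.float64(0.4), np.float64(1.6), np.float64(0.4)] mean [ 0.4971 -0.1658  0.068 ]
 xlen 0.2270079829000408 yaw 3.2033221304996413 ylen 0.2411856747577859 3.3164740560488233
pad RL RR FR FL [[0.4739, -0.1428, 0.1345], [0.476, -0.1911, 0.1352], [0.452, -0.1922, 0.134], [0.4504, -0.1435, 0.1344]] res [np.float64(0.4), np.float64(1.2), np.float64(0.2), np.float64(0.5)] mean [ 0.4631 -0.1674  0.1345]
 xlen 0.0238265169582402 yaw 2.184478584717053 ylen 0.0485492908907262 2.1918625997872674
hatch RL RR FR FL [[0.5535, -0.1115, 0.1303], [0.5596, -0.2136, 0.1305], [0.4492, -0.2187, 0.133], [0.4442, -0.1157, 0.1359]] res [np.float64(0.7), np.float64(2.1), np.float64(1.5), np.float64(0.0)] mean [ 0.5016 -0.1649  0.1324]
 xlen 0.10999760447309663 yaw 2.428346482317522 ylen 0.10270838159162965 3.0905784062842265
sample (array([0.55986737, 0.27331353, 0.05593864]), np.float64(0.00011148394043990388))
tall (array([0.65917308, 0.16476056, 0.11425208]), np.float64(0.0012402616164046084))
jar (array([0.42858355, 0.19948329, 0.06897489]), np.float64(0.00018451259989366134))
```

```bash
python3 -m inch '[{"hand":1,"slide":[34,-32,0],"yaw":-1.4},{"hand":1,"slide":[34,-32,0],"yaw":-1.4},{"hand":1,"slide":[34,-32,0],"yaw":-1.4},{"hand":1,"slide":[34,-32,0],"yaw":-1.4},{"hand":1,"slide":[34,-32,0],"yaw":-1.4},{"hand":1,"slide":[34,-32,0],"yaw":-1.4},{"hand":1,"slide":[34,-32,0],"yaw":-1.4},{"hand":1,"slide":[34,-32,0],"yaw":-1.4}]'
```

```text
time_s: 1.1
tcp_pos: [0.4966, 0.2829, 0.2917]
ee_rot: [[-0.087, -0.996, -0.001], [-0.996, 0.087, -0.001], [0.001, 0.001, -1.0]]
wrist_force: [-0.2, 0.1, 0.1]
gripper_width: 0.175
```

```bash
python3 -m inch '[{"hand":1,"slide":[-3.2,-45.2,0],"yaw":-1.438},{"hand":1,"slide":[-3.2,-45.2,0],"yaw":-1.438},{"hand":1,"slide":[-3.2,-45.2,0],"yaw":-1.438},{"hand":1,"slide":[-3.2,-45.2,0],"yaw":-1.438},{"hand":1,"slide":[-3.2,-45.2,0],"yaw":-1.438},{"hand":1,"slide":[-3.2,-45.2,0],"yaw":-1.438},{"hand":1,"slide":[-3.2,-45.2,0],"yaw":-1.438},{"hand":1,"slide":[-3.2,-45.2,0],"yaw":-1.438},{"hand":1,"slide":[-3.2,-45.2,-2],"yaw":-1.438},{"hand":1,"slide":[-3.2,-45.2,-4],"yaw":-1.438}]'
python3 - <<'E'
from h import *
s=sense();im=capture('wrist');cv2.imwrite('pics/w1.png',im);c=cam('wrist',s)
print(s['tcp_pos'],s['wrist_force'],s['ee_rot'].round(3).tolist())
h=im.max(2); m=np.zeros(im.shape[:2],np.uint8); m[150:]=(h[150:]<40)
print(proj(c,[.4631,-.1674,.1355]))
E
```

```text
time_s: 2.35
tcp_pos: [0.4627, -0.1671, 0.2515]
ee_rot: [[-0.999, -0.051, -0.0], [-0.051, 0.999, 0.0], [0.0, 0.0, -1.0]]
wrist_force: [-0.1, 0.3, 0.4]
gripper_width: 0.004
[ 0.4626842  -0.16706793  0.25151762] [-0.14617099  0.32150767  0.38280896] [[-0.999, -0.051, -0.0], [-0.051, 0.999, 0.0], [0.0, 0.0, -1.0]]
[280.04159704 231.38386809]
```

View pics/w1.png

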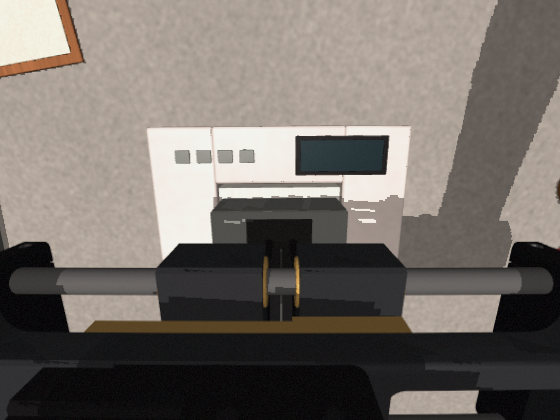

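Fingertips (281,250) stand centred over the pad (246–312, front edge row 218). Descend.

```bash
python3 -m inch '[{"hand":1,"slide":[0,0,-3],"yaw":0},{"hand":1,"slide":[0,0,-4],"yaw":0},{"hand":1,"slide":[0,0,-4.2],"yaw":0},{"hand":1,"slide":[0,0,-4.3],"yaw":0},{"hand":1,"slide":[0,0,-4.3],"yaw":0}]'
```

```text
time_s: 3.02
tcp_pos: [0.4635, -0.1666, 0.21]
ee_rot: [[-0.999, -0.053, 0.002], [-0.053, 0.999, -0.0], [-0.002, -0.0, -1.0]]
wrist_force: [1.0, 0.7, -0.5]
gripper_width: 0.008
```

```bash
python3 -m inch '[{"hand":1,"slide":[0,0,-0.1],"yaw":0},{"hand":1,"slide":[0,0,-0.2],"yaw":0},{"hand":1,"slide":[0,0,-0.2],"yaw":0}]'
```

```text
time_s: 3.4
tcp_pos: [0.463, -0.1666, 0.2072]
ee_rot: [[-0.999, -0.053, -0.0], [-0.053, 0.999, -0.0], [0.0, -0.0, -1.0]]
wrist_force: [0.5, 0.3, 0.1]
gripper_width: 0.004
```

```bash
python3 -m inch '[{"hand":1,"slide":[0,0,-0.1],"yaw":0},{"hand":1,"slide":[0,0,-0.2],"yaw":0},{"hand":1,"slide":[0,0,-0.2],"yaw":0}]'
```

```text
time_s: 3.78
tcp_pos: [0.463, -0.1666, 0.2051]
ee_rot: [[-0.999, -0.053, -0.0], [-0.053, 0.999, 0.0], [0.0, 0.0, -1.0]]
wrist_force: [-0.1, 0.1, -0.9]
gripper_width: 0.009
```

```bash
python3 -m inch '[{"hand":1,"slide":[0,0,-0.05],"yaw":0},{"hand":1,"slide":[0,0,-0.1],"yaw":0},{"hand":1,"slide":[0,0,-0.1],"yaw":0}]'
```

```text
time_s: 4.15
tcp_pos: [0.4631, -0.1666, 0.2045]
ee_rot: [[-0.999, -0.053, 0.0], [-0.053, 0.999, -0.0], [-0.0, -0.0, -1.0]]
wrist_force: [-0.2, -0.1, 2.5]
gripper_width: 0.004
```

```bash
python3 -m inch '[{"hand":1,"slide":[0,0,-0.1],"yaw":0},{"hand":1,"slide":[0,0,-0.2],"yaw":0},{"hand":1,"slide":[0,0,-0.2],"yaw":0}]'
```

```text
time_s: 4.53
tcp_pos: [0.4623, -0.1667, 0.2021]
ee_rot: [[-0.999, -0.053, -0.002], [-0.053, 0.999, -0.0], [0.002, 0.0, -1.0]]
wrist_force: [-3.8, 0.2, 4.0]
gripper_width: 0.006
```

```bash
python3 -m inch '[{"hand":1,"slide":[0,0,-0.05],"yaw":0},{"hand":1,"slide":[0,0,-0.1],"yaw":0},{"hand":1,"slide":[0,0,-0.1],"yaw":0}]'
```

```text
time_s: 4.9
tcp_pos: [0.4629, -0.1667, 0.2012]
ee_rot: [[-0.999, -0.053, -0.0], [-0.053, 0.999, -0.0], [0.0, -0.0, -1.0]]
wrist_force: [-4.1, -0.9, 4.1]
gripper_width: 0.005
```

```bash
python3 -m inch '[{"hand":1,"slide":[-0.05,0,-0.05],"yaw":0},{"hand":1,"slide":[-0.05,0,-0.1],"yaw":0},{"hand":1,"slide":[-0.05,0,-0.1],"yaw":0}]'
```

```text
time_s: 5.28
tcp_pos: [0.4625, -0.1667, 0.2002]
ee_rot: [[-0.999, -0.053, -0.0], [-0.053, 0.999, -0.0], [0.0, -0.0, -1.0]]
wrist_force: [-2.8, -1.1, 5.2]
gripper_width: 0.005
```

```bash
python3 -m inch '[{"hand":1,"slide":[0,0,-0.05],"yaw":0},{"hand":1,"slide":[0,0,-0.05],"yaw":0}]'
```

```text
time_s: 5.52
tcp_pos: [0.4624, -0.1666, 0.1998]
ee_rot: [[-0.999, -0.053, -0.001], [-0.053, 0.999, -0.0], [0.001, -0.0, -1.0]]
wrist_force: [-4.7, -2.1, 5.8]
gripper_width: 0.006
```

```bash
python3 -m inch '[{"hand":1,"slide":[-1.5,0,6],"yaw":0},{"hand":1,"slide":[-5,0,11],"yaw":0},{"hand":1,"slide":[-8,0,15],"yaw":0},{"hand":1,"slide":[-9,0,17],"yaw":0},{"hand":1,"slide":[-9,0,17],"yaw":0}]'
python3 - <<'E'
from h import *
s=sense();im=capture('wrist');print(s['tcp_pos']);t=capture('scene')
cv2.imwrite('pics/m2.png',np.vstack([im,t])[:, :]) 
cv2.imwrite('pics/m2.png',cv2.resize(np.hstack([im,t]),(800,300)))
E
```

```text
time_s: 6.15
tcp_pos: [0.3736, -0.1663, 0.3713]
ee_rot: [[-0.999, -0.053, 0.007], [-0.053, 0.999, 0.0], [-0.007, -0.0, -1.0]]
wrist_force: [0.2, 0.6, 0.1]
gripper_width: 0.005
[ 0.37358513 -0.16633499  0.3712595 ]
```

View pics/m2.png

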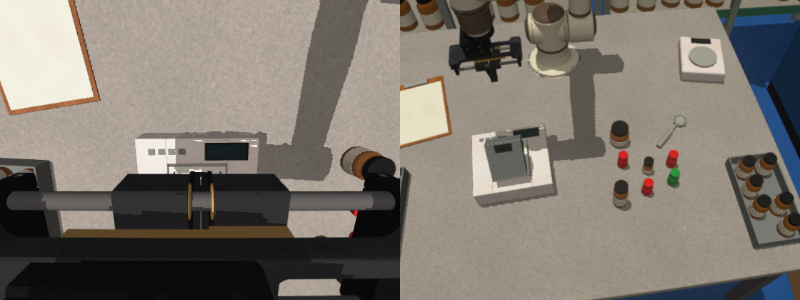

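Hatch released and swinging open with the hand clear in front (scene half, reader at ~(510,160)). Deck by touch: 0.1348 − 0.055 ≈ 0.080. On to the bottle, stopping beside it for a look.

```bash
python3 -m inch '[{"hand":0.2,"slide":[22.8,47.6,-11],"yaw":0.7},{"hand":0.2,"slide":[22.8,47.6,-11],"yaw":0.7},{"hand":0.2,"slide":[22.8,47.6,-11],"yaw":0.7},{"hand":0.2,"slide":[22.8,47.6,-11],"yaw":0.7},{"hand":0.2,"slide":[22.8,47.6,-11],"yaw":0.7},{"hand":0.2,"slide":[22.8,47.6,-11],"yaw":0.7},{"hand":0.2,"slide":[22.8,47.6,-11],"yaw":0.7},{"hand":0.2,"slide":[22.8,47.6,-11],"yaw":0.7},{"hand":0.2,"slide":[22.8,47.6,-11],"yaw":0.7},{"hand":0.2,"slide":[22.8,47.6,-11],"yaw":0.7}]'
python3 - <<'E'
from h import *
s=sense();im=capture('wrist');t=capture('top');cv2.imwrite('pics/w3.png',im);cv2.imwrite('pics/t3.png',t);c=cam('wrist',s)
print(s['tcp_pos'],s['gripper_width'],c[2])
print(proj(c,[.558,.272,.066]))
m=(im.max(2)<60).astype(np.uint8)
n,_,st,ce=cv2.connectedComponentsWithStats(m)
for i in range(1,n):
    if 300<st[i,4]<8000: print(ce[i].round(1),st[i],onz(c,*ce[i],.066).round(4))
k=np.hstack([im[:300],t[120:270,320:520].repeat(2,0).repeat(2,1)])
cv2.imwrite('pics/m3.png',cv2.resize(k,(800,int(300*800/k.shape[1]))))
E
```

```text
time_s: 7.5
tcp_pos: [0.6008, 0.3121, 0.254]
ee_rot: [[-0.728, -0.685, -0.005], [-0.685, 0.728, -0.004], [0.006, 0.001, -1.0]]
wrist_force: [-0.2, 0.2, 0.1]
gripper_width: 0.801
[0.60080942 0.31207016 0.25404472] 0.8011820523165882 [0.5495858  0.26372582 0.34688695]
[280.92942488 148.64245763]
[320.5   5.1] [297   0  49  12 359] [0.4481 0.2147 0.066 ]
[ 98.2 154.4] [  69  130   60   51 2404] [0.6814 0.148  0.066 ]
[279.4 159.4] [264 148  31  21 352] [0.5663 0.2778 0.066 ]
```

View pics/m3.png

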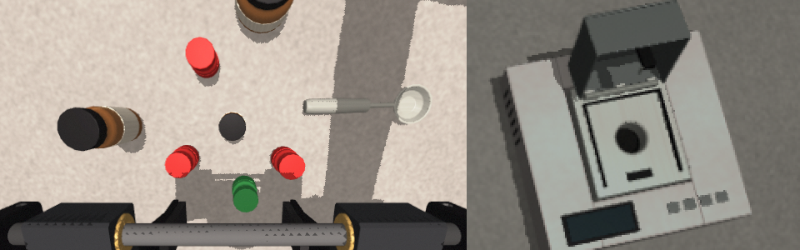

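Wrist view: black cap at about (279,151), neighbours clear of the jaw line. Top crop: hatch stands fully open, well at about (418,202) in the top picture.

```bash
python3 - <<'E'
from h import *
im=cv2.imread('pics/w3.png');t=cv2.imread('pics/t3.png')
R=np.array([[-0.728,-0.685,-0.005],[-0.685,.728,-.004],[.006,.001,-1]])
c=cam('wrist',dict(ee_rot=R,tcp_pos=[0.60080942,0.31207016,0.25404472]))
g=im.max(2)
for th in(80,100,120):
    m=np.zeros_like(g);m[120:185,240:320]=(g[120:185,240:320]<th)
    k=max(cv2.findContours(m,0,2)[0],key=cv2.contourArea);(u,v),r=cv2.minEnclosingCircle(k)
    print(th,cv2.contourArea(k),u,v,r,onz(c,u,v,.066).round(4),'rad mm',r/290*(.347-.066)*1e3)
ct=cam('top');g=t.max(2)
for th in(40,60,80):
    m=np.zeros_like(g);m[188:216,405:432]=(g[188:216,405:432]<th)
    k=max(cv2.findContours(m,0,2)[0],key=cv2.contourArea);(u,v),(a,b),_=cv2.fitEllipse(k)
    print(th,(u,v,a,b),onz(ct,u,v,.078).round(4))
E
```

```text
80 783.0 278.4265441894531 151.81639099121094 16.573537826538086 [0.5618 0.2722 0.066 ] rad mm 16.059186652611043
100 796.0 278.07763671875 151.7422332763672 16.819499969482422 [0.562  0.2719 0.066 ] rad mm 16.297515487670896
120 818.5 278.5 152.0 17.270015716552734 [0.5619 0.2724 0.066 ] rad mm 16.73404971155627
40 (416.6511535644531, 203.9154510498047, 11.39067268371582, 16.024648666381836) [ 0.4945 -0.1614  0.078 ]
60 (417.9637145996094, 203.17526245117188, 14.739093780517578, 17.653541564941406) [ 0.4955 -0.1643  0.078 ]
80 (418.2063903808594, 202.52401733398438, 16.666339874267578, 17.940034866333008) [ 0.4967 -0.165   0.078 ]
```

```bash
python3 -m inch '[{"hand":0.2,"slide":[-4,-4.1,0],"yaw":0},{"hand":0.2,"slide":[-4,-4.1,-6],"yaw":0},{"hand":0.2,"slide":[-4,-4.1,-10],"yaw":0},{"hand":0.2,"slide":[-4,-4.1,-10],"yaw":0},{"hand":0.2,"slide":[-4,-4.1,-10],"yaw":0}]'
python3 - <<'E'
from h import *
s=sense();im=capture('wrist');cv2.imwrite('pics/w4.png',im);c=cam('wrist',s)
print(s['tcp_pos'],proj(c,[.5615,.272,.066]))
g=im.max(2)
np.save('w4.npy',np.r_[s['tcp_pos'],s['ee_rot'].ravel()])
E
```

```text
time_s: 8.22
tcp_pos: [0.5616, 0.2685, 0.1616]
ee_rot: [[-0.73, -0.684, 0.003], [-0.684, 0.73, 0.001], [-0.003, -0.001, -1.0]]
wrist_force: [0.7, 0.3, 0.7]
gripper_width: 0.802
[0.56158607 0.26853846 0.16164797] [284.89465983 243.18253469]
```

View pics/w4.png

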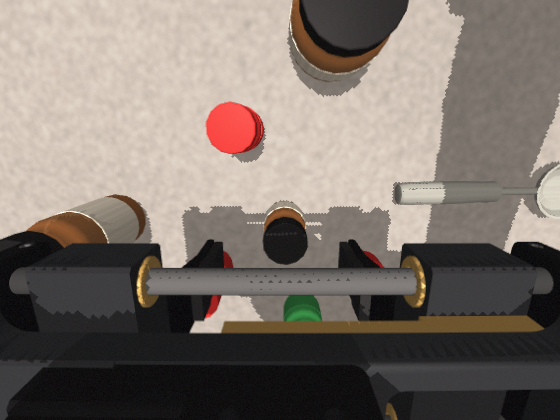

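Cap centre seen at about (285,242), predicted (284.9,243.2): position confirmed. Descend and grip.

```bash
python3 -m inch '[{"hand":0.2,"slide":[0,0.2,-3],"yaw":0},{"hand":0.2,"slide":[0,0.2,-5.3],"yaw":0},{"hand":0.2,"slide":[0,0.2,-5.3],"yaw":0},{"hand":0.2,"slide":[0,0.2,-5.3],"yaw":0}]'
```

```text
time_s: 8.78
tcp_pos: [0.5617, 0.2711, 0.1089]
ee_rot: [[-0.729, -0.684, 0.003], [-0.684, 0.729, 0.002], [-0.004, -0.001, -1.0]]
wrist_force: [0.4, -0.2, 0.6]
gripper_width: 0.801
```

```bash
python3 -m inch '[{"hand":0.2,"slide":[0,0,-0.3],"yaw":0},{"hand":0.55,"slide":[0,0,-0.3],"yaw":0},{"hand":0.65,"slide":[0,0,-0.3],"yaw":0},{"hand":0.75,"slide":[0,0,-0.3],"yaw":0},{"hand":0.75,"slide":[0,0,-0.3],"yaw":0},{"hand":0.75,"slide":[0,0,-0.3],"yaw":0}]'
```

```text
time_s: 9.52
tcp_pos: [0.5605, 0.2704, 0.1036]
ee_rot: [[-0.73, -0.684, -0.0], [-0.684, 0.73, -0.0], [0.0, 0.0, -1.0]]
wrist_force: [0.1, 0.2, -0.3]
gripper_width: 0.357
```

```bash
python3 -m inch '[{"hand":1,"slide":[0,0,0],"yaw":0},{"hand":1,"slide":[0,0,0],"yaw":0},{"hand":1,"slide":[0,0,4],"yaw":0},{"hand":1,"slide":[0,0,8],"yaw":0},{"hand":1,"slide":[0,0,10],"yaw":0},{"hand":1,"slide":[0,0,10],"yaw":0}]'
python3 - <<'E'
from h import *
s=sense();im=capture('wrist');c=cam('wrist',s)
p=np.array(s['tcp_pos']);R=np.array(s['ee_rot'])
for dx in(-.017,.017): print([proj(c,p+R@[dx,dy,.04]).round(0).tolist() for dy in(-.017,.017)])
cap=capture('scene'); cs=cam('scene'); u,v=proj(cs,p+R@[0,0,.07]).astype(int); print(u,v)
a=cv2.resize(im[180:330,180:380],(600,450));b=cv2.resize(cap[v-40:v+50,u-20:u+20],(200,450))
cv2.imwrite('pics/m5.png',np.hstack([a,b]))
E
```

```text
time_s: 10.28
tcp_pos: [0.5611, 0.2709, 0.2055]
ee_rot: [[-0.73, -0.684, 0.003], [-0.684, 0.73, 0.003], [-0.004, -0.0, -1.0]]
wrist_force: [0.2, -0.5, -1.4]
gripper_width: 0.357
[[248.0, 309.0], [314.0, 309.0]]
[[246.0, 248.0], [316.0, 248.0]]
350 208
```

View pics/m5.png

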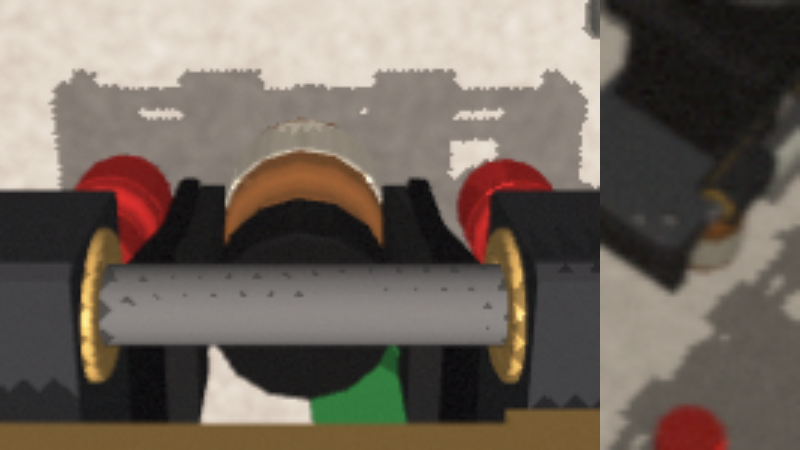

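Bottle hangs straight between the pads, cap centred (crop rows 198–398 → image row ~280, predicted 278.5). Now above and behind the well for one close look.

```bash
python3 -m inch '[{"hand":1,"slide":[0,-5,6],"yaw":-0.1},{"hand":1,"slide":[0,-43.4,13.5],"yaw":-0.7},{"hand":1,"slide":[0,-43.4,13.5],"yaw":-0.7},{"hand":1,"slide":[0,-43.4,13.5],"yaw":-0.7},{"hand":1,"slide":[0,-43.4,13.5],"yaw":-0.7},{"hand":1,"slide":[0,-43.4,13.5],"yaw":-0.7},{"hand":1,"slide":[0,-43.4,13.5],"yaw":-0.7},{"hand":1,"slide":[0,-43.4,13.5],"yaw":-0.7},{"hand":1,"slide":[0,-43.4,13.5],"yaw":-0.7},{"hand":1,"slide":[0,-43.4,13.5],"yaw":-0.7}]'
python3 - <<'E'
from h import *
s=sense();im=capture('wrist');c=cam('wrist',s);cv2.imwrite('pics/w6.png',im)
np.save('w6.npy',np.r_[s['tcp_pos'],s['ee_rot'].ravel()])
u,v=proj(c,[.497,-.165,.08]); print(s['tcp_pos'],u,v)
u,v=int(u),int(v);cv2.imwrite('pics/w6c.png',cv2.resize(im[max(v-75,0):v+75,u-100:u+100],(800,600),interpolation=cv2.INTER_CUBIC))
print(max(v-75,0),u-100)
E
```

```text
time_s: 11.62
tcp_pos: [0.5602, -0.1631, 0.3371]
ee_rot: [[-0.999, -0.053, -0.003], [-0.053, 0.999, 0.001], [0.003, 0.001, -1.0]]
wrist_force: [0.4, 0.3, -1.2]
gripper_width: 0.361
[ 0.56023915 -0.16309577  0.33705962] 281.72606697547235 141.282244376106
66 181
```

View pics/w6c.png

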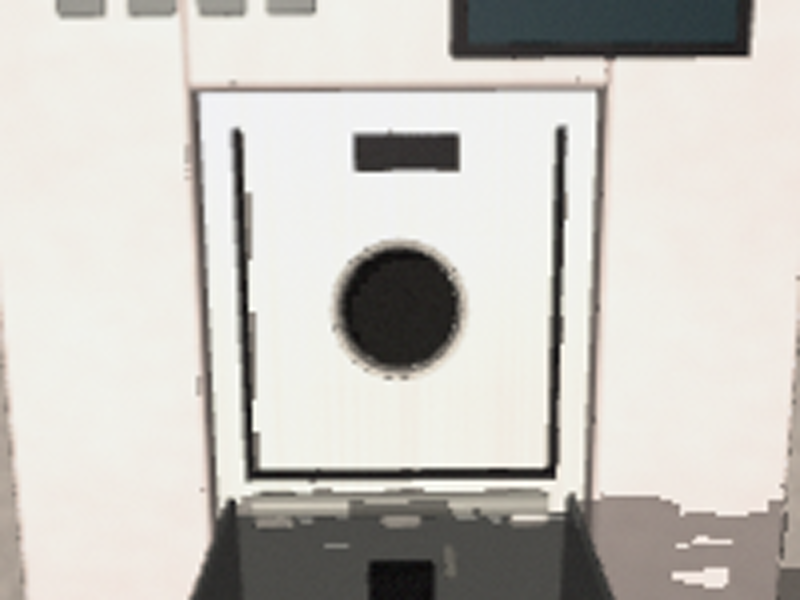

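Well at crop (399.5,309), outer chamfer ring 135 px wide; hatch fully open behind.

```bash
python3 - <<'E'
from h import *
a=np.load('w6.npy');c=cam('wrist',dict(tcp_pos=a[:3],ee_rot=a[3:].reshape(3,3)))
im=cv2.imread('pics/w6.png');g=im.max(2)
print(onz(c,181+400/4-.5,66+309.5/4-.5,.080))
for th in(80,130,200):
    m=np.zeros_like(g);m[120:168,255:308]=g[120:168,255:308]<th
    k=max(cv2.findContours(m,0,2)[0],key=cv2.contourArea);(u,v),ax,_=cv2.fitEllipse(k);print(u,v,ax,onz(c,u,v,.079),np.array(ax)/290*(.4295-.079))
l=[onz(c,181+x/4,66+y/4,.088) for x,y in((247,300),(556,300),(400,470))]
print(np.round(l,4))
E
```

```text
[ 0.49889111 -0.16634068  0.08      ]
280.33380126953125 142.56192016601562 (27.81232452392578, 28.841259002685547) [ 0.49856982 -0.16655401  0.079     ] [0.03361455 0.03485814]
280.2271423339844 142.88441467285156 (29.858997344970703, 30.676719665527344) [ 0.49894558 -0.16666026  0.079     ] [0.0360882  0.03707652]
280.1513366699219 142.46881103515625 (31.925079345703125, 33.61050796508789) [ 0.49847442 -0.16677389  0.079     ] [0.03858531 0.04062236]
[[ 0.4988 -0.2096  0.088 ]
 [ 0.4942 -0.1213  0.088 ]
 [ 0.5456 -0.1633  0.088 ]]
```

```bash
python3 -m inch '[{"hand":1,"slide":[-6.3,-0.33,0],"yaw":0},{"hand":1,"slide":[-6.3,-0.33,-6],"yaw":0},{"hand":1,"slide":[-6.3,-0.33,-11],"yaw":0},{"hand":1,"slide":[-6.3,-0.33,-14],"yaw":0},{"hand":1,"slide":[-6.3,-0.33,-14],"yaw":0},{"hand":1,"slide":[-6.3,-0.33,-14],"yaw":0}]'
```

```text
time_s: 12.42
tcp_pos: [0.4986, -0.1663, 0.2]
ee_rot: [[-0.999, -0.055, 0.002], [-0.055, 0.999, -0.001], [-0.002, -0.001, -1.0]]
wrist_force: [0.4, -0.4, -0.1]
gripper_width: 0.356
```

```bash
python3 -m inch '[{"hand":1,"slide":[-0.05,0,-0.7],"yaw":0},{"hand":1,"slide":[-0.05,0,-1.3],"yaw":0},{"hand":1,"slide":[-0.05,0,-1.6],"yaw":0},{"hand":1,"slide":[-0.05,0,-1.8],"yaw":0},{"hand":1,"slide":[-0.05,0,-1.8],"yaw":0}]'
```

```text
time_s: 13.05
tcp_pos: [0.4971, -0.1669, 0.1806]
ee_rot: [[-0.999, -0.053, -0.0], [-0.053, 0.999, -0.0], [0.0, -0.0, -1.0]]
wrist_force: [0.2, 0.2, -0.5]
gripper_width: 0.359
```

```bash
python3 -m inch '[{"hand":1,"slide":[0.07,0.04,-0.3],"yaw":0},{"hand":1,"slide":[0.07,0.04,-0.6],"yaw":0},{"hand":1,"slide":[0.07,0.04,-0.8],"yaw":0},{"hand":1,"slide":[0.07,0.04,-0.8],"yaw":0}]'
```

```text
time_s: 13.55
tcp_pos: [0.4976, -0.1665, 0.1725]
ee_rot: [[-0.999, -0.053, -0.001], [-0.053, 0.999, 0.0], [0.001, 0.0, -1.0]]
wrist_force: [-0.9, 0.9, -1.9]
gripper_width: 0.358
```

Bottle is 11 mm into the bore with no load. Continue towards the seat (TCP ≈ 0.156).

```bash
python3 -m inch '[{"hand":1,"slide":[0,0,-0.4],"yaw":0},{"hand":1,"slide":[0,0,-0.8],"yaw":0},{"hand":1,"slide":[0,0,-1.1],"yaw":0},{"hand":1,"slide":[0,0,-1.3],"yaw":0},{"hand":1,"slide":[0,0,-1.3],"yaw":0}]'
```

```text
time_s: 14.18
tcp_pos: [0.4977, -0.1665, 0.1596]
ee_rot: [[-0.999, -0.053, -0.0], [-0.053, 0.999, 0.0], [0.0, 0.0, -1.0]]
wrist_force: [0.0, 0.6, -0.2]
gripper_width: 0.359
```

```bash
python3 -m inch '[{"hand":1,"slide":[0,0,-0.1],"yaw":0},{"hand":1,"slide":[0,0,-0.2],"yaw":0},{"hand":1,"slide":[0,0,-0.2],"yaw":0}]'
```

```text
time_s: 14.55
tcp_pos: [0.4977, -0.1665, 0.1577]
ee_rot: [[-0.999, -0.053, -0.0], [-0.053, 0.999, 0.0], [0.0, 0.0, -1.0]]
wrist_force: [-1.2, 0.6, -0.8]
gripper_width: 0.361
```

```bash
python3 -m inch '[{"hand":1,"slide":[0,0,-0.1],"yaw":0},{"hand":1,"slide":[0,0,-0.15],"yaw":0},{"hand":1,"slide":[0,0,-0.15],"yaw":0}]'
```

```text
time_s: 14.92
tcp_pos: [0.4978, -0.1665, 0.1562]
ee_rot: [[-0.999, -0.053, -0.0], [-0.053, 0.999, 0.0], [0.0, 0.0, -1.0]]
wrist_force: [0.4, -0.7, -0.8]
gripper_width: 0.355
```

```bash
python3 -m inch '[{"hand":1,"slide":[0,0,-0.05],"yaw":0},{"hand":1,"slide":[0,0,-0.1],"yaw":0},{"hand":1,"slide":[0,0,-0.1],"yaw":0}]'
```

```text
time_s: 15.3
tcp_pos: [0.4978, -0.1665, 0.1552]
ee_rot: [[-0.999, -0.053, -0.0], [-0.053, 0.999, 0.0], [0.0, 0.0, -1.0]]
wrist_force: [0.1, -0.5, -1.4]
gripper_width: 0.358
```

```bash
python3 -m inch '[{"hand":1,"slide":[0,0,-0.05],"yaw":0},{"hand":1,"slide":[0,0,-0.1],"yaw":0},{"hand":1,"slide":[0,0,-0.1],"yaw":0}]'
```

```text
time_s: 15.68
tcp_pos: [0.4979, -0.1665, 0.1547]
ee_rot: [[-0.999, -0.053, 0.0], [-0.053, 0.999, -0.0], [-0.0, -0.0, -1.0]]
wrist_force: [-1.2, 0.7, 2.6]
gripper_width: 0.36
```

```bash
python3 -m inch '[{"hand":1,"slide":[0,0,-0.05],"yaw":0},{"hand":1,"slide":[0,0,-0.1],"yaw":0},{"hand":1,"slide":[0,0,-0.1],"yaw":0}]'
```

```text
time_s: 16.05
tcp_pos: [0.4981, -0.1665, 0.1546]
ee_rot: [[-0.999, -0.053, 0.001], [-0.053, 0.999, -0.001], [-0.001, -0.001, -1.0]]
wrist_force: [-2.8, 1.6, 10.0]
gripper_width: 0.359
```

Seated: force rose to 10 N at TCP 0.1546, within 1 mm of the predicted seat. Unload, release a little, and rise straight up.

```bash
python3 -m inch '[{"hand":1,"slide":[0,0,0.12],"yaw":0},{"hand":0.6,"slide":[0,0,0.12],"yaw":0},{"hand":0.5,"slide":[0,0,0.12],"yaw":0},{"hand":0.45,"slide":[0,0,0.12],"yaw":0},{"hand":0.45,"slide":[0,0,0.12],"yaw":0}]'
```

```text
time_s: 16.68
tcp_pos: [0.4977, -0.1665, 0.1542]
ee_rot: [[-0.999, -0.053, -0.0], [-0.053, 0.999, 0.0], [0.0, 0.0, -1.0]]
wrist_force: [-0.2, 0.3, -0.4]
gripper_width: 0.541
```

```bash
python3 -m inch '[{"hand":0.45,"slide":[0,0,1],"yaw":0},{"hand":0.45,"slide":[0,0,3],"yaw":0},{"hand":0.45,"slide":[0,0,7],"yaw":0},{"hand":0.8,"slide":[0,0,13],"yaw":0},{"hand":1,"slide":[6,0,18],"yaw":0},{"hand":1,"slide":[6,0,18],"yaw":0},{"hand":1,"slide":[6,0,18],"yaw":0}]'
python3 - <<'E'
from h import *
s=sense();im=capture('wrist');c=cam('wrist',s);print(s['tcp_pos'])
u,v=proj(c,[.498,-.1663,.118]);print(u,v);u,v=int(u),int(v)
t=capture('top')
a=cv2.resize(im[max(v-60,0):max(v-60,0)+120,u-80:u+80],(560,420),interpolation=cv2.INTER_CUBIC); print(max(v-60,0),u-80)
cv2.imwrite('pics/m7.png',np.hstack([a,cv2.resize(t[165:235,395:435],(240,420),interpolation=cv2.INTER_CUBIC)]))
for d in(.016,-.016): print(proj(c,[.498+d,-.1663,.117]),proj(c,[.498,-.1663+d,.117]))
E
```

```text
time_s: 17.55
tcp_pos: [0.5584, -0.1664, 0.3355]
ee_rot: [[-0.999, -0.053, 0.002], [-0.053, 0.999, 0.0], [-0.002, -0.0, -1.0]]
wrist_force: [-0.3, 0.3, -0.6]
gripper_width: 0.181
[ 0.55840497 -0.16639979  0.33547114]
283.8302064946456 143.94967144919278
83 203
[282.99069605 159.3993064 ] [299.1147284  144.73826387]
[284.67446213 128.00953019] [268.50701627 143.09567257]
```

View pics/m7.png

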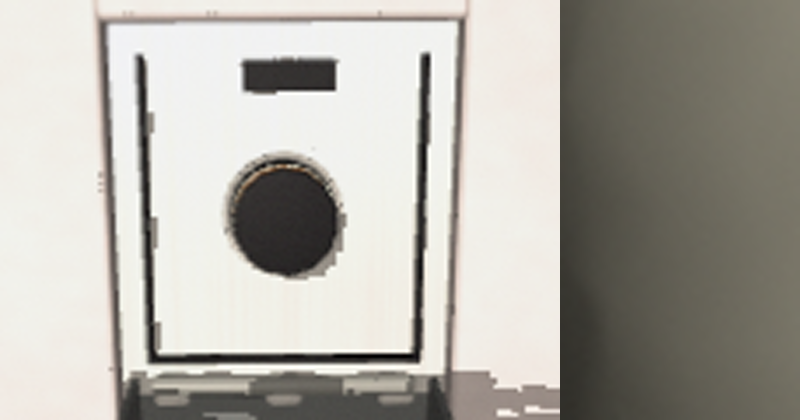

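Bottle stands home (cap crop (286,221) → image (284.7,146), predicted (283.8,144)); hatch still open. Now over and behind the hatch, with closed fingers.

```bash
python3 -m inch '[{"hand":1,"slide":[6,0.6,0],"yaw":0},{"hand":1,"slide":[9.5,0.6,0],"yaw":0},{"hand":1,"slide":[9.5,0.6,-4],"yaw":0},{"hand":1,"slide":[9.5,0.6,-9],"yaw":0},{"hand":1,"slide":[9.5,0.6,-9.6],"yaw":0},{"hand":1,"slide":[9.5,0.6,-9.6],"yaw":0}]'
```

```text
time_s: 18.4
tcp_pos: [0.6529, -0.1608, 0.2394]
ee_rot: [[-0.999, -0.053, 0.0], [-0.053, 0.999, -0.001], [-0.0, -0.001, -1.0]]
wrist_force: [-0.9, 0.2, -0.4]
gripper_width: 0.006
```

```bash
python3 -m inch '[{"hand":1,"slide":[-1,0,0],"yaw":0},{"hand":1,"slide":[-2,0,0],"yaw":0},{"hand":1,"slide":[-2.5,0,0.1],"yaw":0},{"hand":1,"slide":[-3,0,0.2],"yaw":0},{"hand":1,"slide":[-3.5,-0.1,0.4],"yaw":0},{"hand":1,"slide":[-4,-0.1,0.8],"yaw":0}]'
```

```text
time_s: 19.15
tcp_pos: [0.6124, -0.1616, 0.2466]
ee_rot: [[-0.999, -0.053, -0.0], [-0.053, 0.999, -0.0], [0.0, -0.0, -1.0]]
wrist_force: [1.1, -1.3, 0.4]
gripper_width: 0.009
```

```bash
python3 -m inch '[{"hand":1,"slide":[-0.7,0,0.4],"yaw":0},{"hand":1,"slide":[-1.4,-0.1,0.8],"yaw":0},{"hand":1,"slide":[-2.1,-0.1,1.1],"yaw":0},{"hand":1,"slide":[-2.8,-0.1,1.3],"yaw":0}]'
```

```text
time_s: 19.65
tcp_pos: [0.5842, -0.1625, 0.2596]
ee_rot: [[-0.999, -0.053, -0.0], [-0.053, 0.999, 0.0], [0.0, 0.0, -1.0]]
wrist_force: [2.7, -0.8, 0.2]
gripper_width: 0.006
```

```bash
python3 -m inch '[{"hand":1,"slide":[-0.7,0,0.15],"yaw":0},{"hand":1,"slide":[-1.4,-0.1,0.2],"yaw":0},{"hand":1,"slide":[-2.1,-0.1,0.25],"yaw":0},{"hand":1,"slide":[-2.8,-0.1,0.2],"yaw":0},{"hand":1,"slide":[-3.5,-0.2,0.15],"yaw":0},{"hand":1,"slide":[-4.2,-0.2,0],"yaw":0}]'
```

```text
time_s: 20.4
tcp_pos: [0.5424, -0.1646, 0.2596]
ee_rot: [[-0.999, -0.053, 0.0], [-0.053, 0.999, -0.0], [-0.0, -0.0, -1.0]]
wrist_force: [1.3, 0.3, 0.9]
gripper_width: 0.006
```

```bash
python3 -m inch '[{"hand":1,"slide":[-0.6,0,-0.15],"yaw":0},{"hand":1,"slide":[-1.2,0,-0.35],"yaw":0},{"hand":1,"slide":[-1.8,-0.1,-0.6],"yaw":0},{"hand":1,"slide":[-2.4,-0.1,-0.9],"yaw":0},{"hand":1,"slide":[-3,-0.1,-1.2],"yaw":0},{"hand":1,"slide":[-3.6,-0.1,-1.55],"yaw":0}]'
```

```text
time_s: 21.15
tcp_pos: [0.5064, -0.1656, 0.2438]
ee_rot: [[-0.999, -0.053, 0.0], [-0.053, 0.999, -0.0], [-0.0, -0.0, -1.0]]
wrist_force: [1.4, -1.8, 0.5]
gripper_width: 0.003
```

```bash
python3 -m inch '[{"hand":1,"slide":[-0.6,0,-0.5],"yaw":0},{"hand":1,"slide":[-1.2,0,-1.05],"yaw":0},{"hand":1,"slide":[-1.7,-0.1,-1.6],"yaw":0},{"hand":1,"slide":[-2.2,-0.1,-2.1],"yaw":0}]'
```

```text
time_s: 21.65
tcp_pos: [0.4842, -0.1663, 0.2224]
ee_rot: [[-0.999, -0.053, -0.001], [-0.053, 0.999, 0.0], [0.001, 0.0, -1.0]]
wrist_force: [0.8, -1.6, 1.8]
gripper_width: 0.005
```

```bash
python3 -m inch '[{"hand":1,"slide":[-0.4,0,-0.4],"yaw":0},{"hand":1,"slide":[-0.8,0,-0.8],"yaw":0},{"hand":1,"slide":[-1.1,0,-1.2],"yaw":0},{"hand":1,"slide":[-1.3,0,-1.5],"yaw":0}]'
```

```text
time_s: 22.15
tcp_pos: [0.4716, -0.1664, 0.2076]
ee_rot: [[-0.999, -0.053, -0.0], [-0.053, 0.999, 0.0], [0.0, 0.0, -1.0]]
wrist_force: [0.4, 0.1, 1.4]
gripper_width: 0.007
```

```bash
python3 -m inch '[{"hand":1,"slide":[-0.1,0,-0.1],"yaw":0},{"hand":1,"slide":[-0.2,0,-0.2],"yaw":0},{"hand":1,"slide":[-0.25,0,-0.3],"yaw":0},{"hand":1,"slide":[-0.25,0,-0.3],"yaw":0}]'
```

```text
time_s: 22.65
tcp_pos: [0.4692, -0.1665, 0.2049]
ee_rot: [[-0.999, -0.053, -0.0], [-0.053, 0.999, 0.0], [0.0, 0.0, -1.0]]
wrist_force: [0.8, 0.3, 1.3]
gripper_width: 0.005
```

```bash
python3 -m inch '[{"hand":1,"slide":[-0.1,0,-0.1],"yaw":0},{"hand":1,"slide":[-0.2,0,-0.2],"yaw":0},{"hand":1,"slide":[-0.25,0,-0.3],"yaw":0},{"hand":1,"slide":[-0.25,0,-0.3],"yaw":0}]'
```

```text
time_s: 23.15
tcp_pos: [0.4667, -0.1665, 0.2019]
ee_rot: [[-0.999, -0.053, -0.0], [-0.053, 0.999, -0.0], [0.0, -0.0, -1.0]]
wrist_force: [1.6, 0.2, 2.5]
gripper_width: 0.005
```

```bash
python3 -m inch '[{"hand":1,"slide":[-0.05,0,-0.05],"yaw":0},{"hand":1,"slide":[-0.1,0,-0.1],"yaw":0},{"hand":1,"slide":[-0.1,0,-0.1],"yaw":0}]'
```

```text
time_s: 23.52
tcp_pos: [0.4657, -0.1665, 0.2009]
ee_rot: [[-0.999, -0.053, -0.0], [-0.053, 0.999, 0.0], [0.0, 0.0, -1.0]]
wrist_force: [1.0, -0.7, 2.0]
gripper_width: 0.008
```

```bash
python3 -m inch '[{"hand":1,"slide":[-0.05,0,-0.05],"yaw":0},{"hand":1,"slide":[-0.1,0,-0.1],"yaw":0},{"hand":1,"slide":[-0.1,0,-0.1],"yaw":0}]'
```

```text
time_s: 23.9
tcp_pos: [0.4649, -0.1665, 0.2001]
ee_rot: [[-0.999, -0.053, 0.0], [-0.053, 0.999, -0.0], [-0.0, -0.0, -1.0]]
wrist_force: [0.8, -0.7, 2.0]
gripper_width: 0.008
```

```bash
python3 -m inch '[{"hand":1,"slide":[0,0,-0.05],"yaw":0},{"hand":1,"slide":[0,0,-0.05],"yaw":0}]'
```

```text
time_s: 24.15
tcp_pos: [0.4649, -0.1665, 0.1998]
ee_rot: [[-0.999, -0.053, 0.0], [-0.053, 0.999, -0.0], [-0.0, -0.0, -1.0]]
wrist_force: [1.1, 1.0, 5.2]
gripper_width: 0.01
```

```bash
python3 -m inch '[{"hand":1,"slide":[0,0,-0.05],"yaw":0},{"hand":1,"slide":[0,0,-0.05],"yaw":0}]'
```

```text
time_s: 24.4
tcp_pos: [0.4648, -0.1665, 0.1997]
ee_rot: [[-0.999, -0.053, 0.0], [-0.053, 0.999, -0.0], [-0.0, -0.0, -1.0]]
wrist_force: [0.7, 0.5, 7.2]
gripper_width: 0.004
```

On the stop (7 N). Let it rise slowly and check whether the force vanishes at the shut height.

```bash
python3 -m inch '[{"hand":1,"slide":[0,0,0.2],"yaw":0},{"hand":1,"slide":[0.05,0,0.4],"yaw":0},{"hand":1,"slide":[0.1,0,0.6],"yaw":0},{"hand":1,"slide":[0.1,0,0.8],"yaw":0},{"hand":1,"slide":[0.1,0,1.0],"yaw":0},{"hand":1,"slide":[0.1,0,1.0],"yaw":0}]'
```

```text
time_s: 25.15
tcp_pos: [0.4656, -0.1665, 0.2089]
ee_rot: [[-0.999, -0.053, -0.0], [-0.053, 0.999, 0.0], [0.0, 0.0, -1.0]]
wrist_force: [-0.4, 0.4, -0.1]
gripper_width: 0.003
```

Free of force 4 mm above the shut height. Withdraw clear, wait, and look.

```bash
python3 -m inch '[{"hand":1,"slide":[0,0,3],"yaw":0},{"hand":1,"slide":[-2,0,8],"yaw":0},{"hand":1,"slide":[-6,0,12],"yaw":0},{"hand":1,"slide":[-9,4,14],"yaw":0},{"hand":1,"slide":[-9,10,14],"yaw":0},{"hand":1,"slide":[-9,16,14],"yaw":0},{"hand":1,"slide":[-9,20,14],"yaw":0},{"hand":1,"slide":[-9,20,14],"yaw":0},{"hand":1,"slide":[-9,20,14],"yaw":0},{"hand":1,"slide":[-9,20,14],"yaw":0}]'
python3 - <<'E'
from h import *
t=capture('top');s=capture('scene');print(sense()['tcp_pos'],sense()['wrist_force'])
cv2.imwrite('pics/m8.png',np.hstack([cv2.resize(t[120:285,325:505],(400,367)),cv2.resize(s[140:305,80:260],(400,367))]))
t0=cv2.imread('pics/top0.png');s0=cv2.imread('pics/scene0.png')
for a,b,n in((t,t0,'top'),(s,s0,'scene')):
    d=(cv2.absdiff(a,b).max(2)>40).astype(np.uint8);k,_,st,ce=cv2.connectedComponentsWithStats(d)
    print(n,[(ce[i].round(0).tolist(),int(st[i,4])) for i in range(1,k) if st[i,4]>25])
E
```

```text
time_s: 26.4
tcp_pos: [0.3757, 0.0327, 0.3488]
ee_rot: [[-0.999, -0.051, -0.0], [-0.051, 0.999, -0.0], [0.0, -0.0, -1.0]]
wrist_force: [0.0, -0.6, 0.3]
gripper_width: 0.005
[0.37578606 0.03266886 0.34886792] [ 1.35911872 -0.0746924  -0.09621866]
top [([392.0, 186.0], 29), ([404.0, 243.0], 5092), ([416.0, 198.0], 503), ([190.0, 207.0], 309), ([426.0, 215.0], 168), ([401.0, 221.0], 103), ([346.0, 235.0], 181), ([278.0, 341.0], 13096), ([403.0, 287.0], 162), ([157.0, 401.0], 246), ([21.0, 404.0], 1344), ([66.0, 405.0], 53), ([272.0, 405.0], 32), ([357.0, 418.0], 56)]
scene [([194.0, 3.0], 157), ([220.0, 1.0], 32), ([252.0, 91.0], 8861), ([262.0, 13.0], 196), ([465.0, 14.0], 1455), ([439.0, 2.0], 40), ([205.0, 49.0], 62), ([335.0, 81.0], 3323), ([444.0, 88.0], 2788), ([220.0, 108.0], 26), ([262.0, 200.0], 2124), ([347.0, 233.0], 367)]
```

View pics/m8.png

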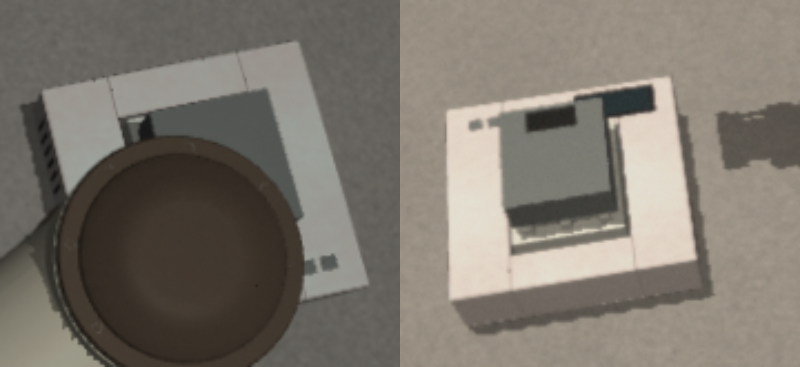

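The hatch is shut: the scene view shows no change at it from its first latched state. The only change among the bottles is the missing sample bottle, at (347,233).

```bash
python3 -c "
from station import finish_job
print(finish_job())"
```

```text
the job is handed in; nothing more can be done
None
```

The analyser is loaded and its hatch is shut again. I handed the job in at about 26 s of the 64 s allowed.

- **Opening:** I pressed the pad down by feel, with about 8 N at most in the readings. I drew the hand clear at once, and the hatch sprang fully open by itself.
- **Bottle:** The sample bottle went into the well without resistance. It met the seat within 1 mm of the predicted height, pressed with 10 N at most. After release, the wrist picture showed it central in the well.
- **Closing:** I swung the hatch shut from behind with about 3 N. I then pressed it to its stop with about 7 N and let it rise slowly.

**Last checks:** The wrist force was zero about 4 mm above the shut height. More than a second later the scene picture showed the hatch exactly as it was when first latched. The only bench objects that changed were the sample bottle, now gone from its place, and shadows; the other bottles, the look-alikes and the spoon had not moved.

The arm blocked part of the final top view, so that last confirmation rests on the scene view. The top and wrist cameras disagreed by about 2 mm on where the well was. I used the wrist value, and the bottle going in freely bore it out.

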